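# Lock the fence section onto the sectional layout board

### The arm

A 6-joint arm with a two-finger parallel gripper is mounted at the origin on a cart in front of the work surface, level with it; the furniture and walls round the work are solid. World frame = base frame: x ahead of the robot, y to its left, z up, the work surface at z = 0. Lengths are in mm, angles in rad, forces in N, time in s.
With the tool pointing down it reaches from about 400 to 925 mm from the base axis. Payload 12.5 kg.
Tool frame: the origin (TCP) lies midway between the tips of the shut fingers; the grasp point (between the pads) lies 19 mm behind it; z points along the fingers, y is the line along which they close (so a half turn about z gives the same grasp; the last joint's range is limited). The gripper opens to 95 mm and grips with 3 to 60 N. Pads are 20 mm wide; open, the fingers measure 119 mm over their backs; the gripper's body (75 mm by 180 mm) begins 59 mm behind the grasp point.
Start: joints at [-1.257, 0.491, 1.559, -0, 1.092, -0.106], TCP at [254.761, -570.742, 193.861] pointing down, gripper open.
Joint ranges: [-3.1, 3.1], [-0.84, 2.19], [0.05, 2.79], [-1.13, 4.28], [0.06, 2.93], [-2.69, 2.69]. Speed limits (rad/s): [2.22, 2.22, 2.79, 3.14, 3.14, 3.14].

### API

Orientations are given as [roll, pitch, yaw] about the fixed x, y, z axes, in that order (R = Rz(yaw) Ry(pitch) Rx(roll)).
In Python, from cell import readout, eyes, env gives the robot as it stands.
- The arm moves only by the tool move_arm, never from a script. Its argument "plan" is a list of rows, each a list of 3 entries, a list of its own where there are three numbers: the turn, a rotation vector about the tool's x, y, z in degrees, then the shift along the tool's x, y, z in m, then the gripper command: -1 is shut, 1 is fully open, values between are in proportion. In form: [[[ax, ay, az], [x, y, z], jaw], ...]. A call has 1 to 5 rows; each row is the pose to reach, as a shift and turn from the pose commanded when the call began, along the tool's axes at that moment; what a row does not reach only later rows make up. A row lasts 1/8 s, in which the tool goes at most 62.5 mm and 10.7 degrees, less where a joint would pass 70% of its speed; a pose out of reach is approached as far as the arm can. A call with a gripper value outside its range is refused whole. The fingers move at their own pace and stop on an object; the grip force is fixed at half the most. Time passes only in rows, so rows that repeat a pose let the fingers close. It gives the time, the measured TCP pose, the force, the opening and the grip force at its end, in the units of the state.
- readout.state(): the state, without advancing time (a new reading comes with each control period).
- eyes.read_camera(name): name is "scene" or "top" or "wrist"; returns a dict with "img" (480x640x3 uint8, red, green, blue), "K" (3x3 intrinsics, pixels), "extrinsics" (4x4, takes a point from camera to world coordinates). Camera axes: x right, y up, looking along -z (the intrinsics and any distortion apply to the point x, -y, -z); pixel columns grow to the right and rows downward; lengths in mm; the calibration is good to about 2 mm. A picture is of the moment at which its call begins. There is no depth.
- env.job_done(): hands the job in; it is judged then, once.
Trained networks look in a picture, given as the dict that the camera call returned (one of the last four; its "shot" number tells which), for a name from the list of things; names that differ only in an ending like _2 or _b are one class to them, and where a whole thing is asked for, a point or a joint stands for the part that bears it (a point fixed in the world has none). Each returns a list of dicts, best first, with "score" (0 to 1); they miss things now and then, are a little off and sometimes report something else, mostly with a low value. They report only what shows in the picture. A call takes as long as a camera call.
- eyes.cut_out(picture, name): "mask" (480x640 bool, what is visible of it) and "uv" ([column, row] in pixels, amid what is visible of it).
The state is a dict: "t": time; "joints": joint angles; "qvel": joint speeds; "tau": joint torques, N m; "eef_pos": TCP position; "tcp_rot": TCP orientation; "ft_force": force on the tool from outside, world axes, zero at the start; "moment": the same for the moment, N m; "opening": opening from 0.0 (shut) to 1.0 (fully open); "grip_force": force on a finger pad.
Only numpy, scipy, OpenCV 4.12 (cv2) and the standard library are available. Lean on these libraries where they do the work, as an engineer would, in place of code of your own. Each camera call takes 0.05 s, during which the arm holds its last target. There are 200 camera calls.

### The job

Extend the layout board: pick up the loose section by its wooden fence, hold it tongue edge down and fence side raised, and feel the tongue into the groove of the board that is screwed to the table, under the groove's upper lip (its strip is adjustable, so where it stands differs by some millimetres). With light hand pressure keep it pressed home while you lower it - no forcing, no letting it drop - until it lies flat and locked to the fixed board with the ends of the two boards in line, then let go. The roll of foil on the fixed board, the tin of nails and the layout block stay where they are.

Things in the scene. Friction and masses are not known exactly. Their poses are not given: they have to be found in the camera images.
- base_board: Fixed first section of the layout board, plywood, 150 mm along x, 20 thick, screwed to the table, grey metal groove strip on one long side, pine fence 22 mm high across its +x end. Origin: table level, mid-length, foot of the joint face when the strip is outermost. x along the groove, y out of the groove to where the loose section goes, z up. It fills y -118 to 0, z 0 to 20.
- groove_mouth (a point): Mouth of the groove, mid-length, 10.5 mm above the table, with the slotted strip at its outermost setting; axes as base_board. In each run the strip is screwed fast anywhere from 0 to 12 mm farther back (-y) than all figures given. No measured pose shows this: feel for it. Groove 146 mm long, z 6 to 15, closed at y -14; upper lip over it y -14 to 0, z 15 to 20, nose rounded 1.5 mm.
- ridge (a point): Middle of the top of the locking ridge (strip outermost) on the strip's lower lip: 13 mm out of the joint face, 11 mm above the table, mid-length; shifts back with the strip. The ridge is square, 5 mm wide (10.5 to 15.5 mm out of the joint face), z 6 to 11, inner edge rounded 0.8. The lower lip is 6 mm thick and ends 17.5 mm out of the joint face. Axes as base_board.
- fence_board: Loose fence section, 0.27 to 0.45 kg, plywood with grey metal tongue edge, 150 mm along x, 20 thick, flat on the table at first. Origin at underside level below the upper joint edge, mid-length; x along the tongue, y from tongue to fence side, z up; locked, this frame meets base_board's save for the strip's 0 to 12 mm in -y. Body y 18.5 to 100, z 0 to 20; upper edge at y 0.5, bevelled 1.5 mm.
- tongue (a point): Middle of the tongue's round tip: y -12, z 9.9 mm in fence_board, axes as it. Tongue 3.4 mm thick (z 8.2 to 11.6, nose radius 1.7). It goes in only at 15 to 30 degrees, fence side up. Home (upper edges touching) the section's origin is 6.4 mm out, 5 mm up from its locked place at 24 degrees, 3.5 out, 3.4 up at 12, 2.3 out, 3 up at 8, 1 out, 1.6 up at 4, 0 and 0 when flat.
- rib (a point): Outer lower edge of the locking rib under the tongue: y 8.8, z 6.5 mm in fence_board, axes as it. The rib reaches from y -3.7 (rounded 1.7) to 8.8; from there to y 18.5 a recess (roof z 12.5) takes the ridge, rib inside the ridge when locked. If the section is not kept pressed towards the groove while it is lowered, the rib hangs up on the ridge, 5 to 10 degrees short of flat.
- fence_top (a point): Middle of the top of the loose section's pine fence, the place to hold it: y 80, z 50 mm in fence_board, axes as it. The fence is 20 mm thick (y 70 to 90), stands 30 mm above the board (z 20 to 50), 120 mm long along x; screw heads 45 mm either side of the middle stand 1.6 mm proud.
- foil_roll_copper: Roll of copper foil, 61 mm wide, 7 mm high, lying on the fixed board; bystander. Origin at the centre of its underside.
- nail_tin: Small tin of nails, 61 mm wide, 22 mm high, on the table to the left; bystander. Origin at the centre of its underside.
- lead_block: Aluminium layout block, 22 x 70 x 18 mm, on the table at front left; bystander. Origin at the centre of its underside.

How it is judged (in metres and radians):
On the way:
1. the tongue is down in the joint, at or under the lip, while the section is held at an angle, fence side up (tilt over 6 degrees) (y of tongue in the frame of base_board between -0.03 and -0.005 m and z of tongue in the frame of base_board between 0.003 and 0.0155 m and x of tongue in the frame of base_board between -0.02 and 0.02 m and angle between fence_board's own z axis and vertical above 0.105 rad and height (world z) of fence_top above 0.056 m), for 0.2 s.
At the end, for the whole second after the job is handed in: The fence section lies flat (tilt under 1.7 degrees, height within 2.5 mm), locked: across the joint 3 mm out to 15 mm back in the fixed board's frame (strip setting included), ends in line within 6 mm, joint parallel within 2.3 degrees, at rest, released (angle between fence_board's own z axis and vertical below 0.03 rad and angle between the x axis of fence_board and the x axis of base_board, either way round below 0.04 rad and y of fence_board in the frame of base_board between -0.015 and 0.003 m and x of fence_board in the frame of base_board between -0.006 and 0.006 m and z of fence_board in the frame of base_board between -0.0025 and 0.0025 m and linear speed of fence_board below 0.01 m/s and contact force between the fingers and fence_board below 0.1 N); the robot touches nothing.
It fails at once if the joint is forced: over 30 N between the fence section and the fixed board (contact force between fence_board and base_board above 30 N).
It fails at once if the fence section is let drop into the joint (turning faster than 6 rad/s with its tongue at the groove) (angular speed of fence_board above 6 rad/s and y of tongue in the frame of base_board between -0.03 and 0.012 m and z of tongue in the frame of base_board below 0.03 m).
It fails at once if the foil roll, tin or layout block is moved more than 15 mm (distance of any of foil_roll_copper, nail_tin, lead_block from where it was at the start of the episode above 0.015 m).
It also fails if it takes over 58 s, if anything falls off the work surface, if the arm or the gripper's body presses on something with over 40 N, if the wrist force passes 120 N, or if a joint passes its speed limit or range.

## Working session

There is one attempt and no reset: what is moved stays moved. The work goes in short steps, Python scripts to look and compute and a tool call to move; the robot and the scene stay as the last step left them, time stands still between calls to the robot, and variables do not carry over. Pictures are saved under pics/ and viewed, at most 12 in all, crops included, and the job is handed in when it is done.

Besides the shell and the picture viewer there is one more tool, called after ">>>" by a JSON object that holds its "name" and its "arguments", one argument or row to a line. move_arm: Moves the arm, as the interface text tells. Its arguments: {"type":"object","properties":{"plan":{"type":"array","items":{"type":"array"}}},"required":["plan"]}

```bash
mkdir -p pics; ls; cat > h.py <<'E'
import numpy as np, cv2
from cell import readout, eyes, env
def cam(n): return eyes.read_camera(n)
def ray(c,uv):
    K=np.array(c["K"]);E=np.array(c["extrinsics"])
    d=np.array([(uv[0]-K[0,2])/K[0,0],-(uv[1]-K[1,2])/K[1,1],-1.])
    return E[:3,3],E[:3,:3]@d
def at(c,uv,z):
    o,d=ray(c,uv); return o+d*(z-o[2])/d[2]
def proj(c,p):
    K=np.array(c["K"]);E=np.array(c["extrinsics"])
    q=E[:3,:3].T@(np.array(p)-E[:3,3]); return [K[0,0]*q[0]/-q[2]+K[0,2],K[1,1]*-q[1]/-q[2]+K[1,2]]
def save(c,n): cv2.imwrite('pics/'+n+'.png',c["img"][:,:,::-1])
E
python3 - <<'E'
from h import *
np.set_printoptions(precision=1,suppress=True)
print(readout.state())
for n in ["top","scene"]:
    c=cam(n); save(c,n+"0"); print(n,c.keys(),c["K"],c["extrinsics"])
    for k in ["base_board","fence_board","foil_roll_copper","nail_tin","lead_block"]:
        for r in eyes.cut_out(c,k)[:2]:
            m=r["mask"]; q=cv2.minAreaRect(np.argwhere(m)[:,::-1].astype(np.float32))
            print(k,round(r["score"],2),r["uv"],m.sum(),cv2.boxPoints(q).tolist(), at(c,r["uv"],20))
E
```

```text
pics
{'t': 0.0, 'joints': array([-1.3,  0.5,  1.6,  0. ,  1.1, -0.1]), 'qvel': array([ 0.,  0.,  0., -0.,  0.,  0.]), 'tau': array([  0. , -61.3, -25.8,   0.1,   0. ,  -0. ]), 'eef_pos': array([ 254.7, -570.4,  193.3]), 'tcp_rot': array([-3.1, -0. ,  0.4]), 'ft_force': array([-0.1, -0.6,  0.6]), 'moment': array([-0., -0.,  0.]), 'grip_force': 0.0, 'opening': 0.9994817494738123}
top dict_keys(['img', 'K', 'extrinsics', 'shot']) [[472.    0.  324.2]
 [  0.  472.  238.4]
 [  0.    0.    1. ]] [[ -0.    1.   -0.1 478.6]
 [ -1.   -0.   -0.  -24.3]
 [ -0.    0.1   1.  916.4]
 [  0.    0.    0.    1. ]]
base_board 0.81 [375.0, 176.4] 4847 [[342.54315185546875, 137.75714111328125], [413.96319580078125, 136.64120483398438], [415.225830078125, 217.4495849609375], [343.8057861328125, 218.56552124023438]] [ 667.9 -111.6   20. ]
fence_board 0.9 [382.7, 280.0] 4514 [[350.18182373046875, 316.1171875], [362.291748046875, 238.2676239013672], [420.830810546875, 247.37371826171875], [408.72088623046875, 325.2232666015625]] [ 469.5 -124.3   20. ]
foil_roll_copper 0.58 [402.1, 181.7] 734 [[381.0, 164.0],
[... 1200 characters left out ...]
[357.14752197265625, 252.08026123046875], [386.40997314453125, 307.678955078125], [295.32537841796875, 355.61822509765625]] [ 451.4 -126.4   20. ]
nail_tin 0.61 [268.9, 247.0] 578 [[254.0, 236.0], [284.0, 236.0], [284.0, 258.0], [254.0, 258.0]] [568.1  91.9  20. ]
lead_block 0.73 [197.3, 284.2] 592 [[177.52340698242188, 275.5615234375], [218.78509521484375, 273.84228515625], [219.38473510742188, 288.23394775390625], [178.123046875, 289.95318603515625]] [379.   88.9  20. ]
lead_block 0.28 [387.0, 267.2] 3032 [[338.3109130859375, 264.81866455078125], [422.06219482421875, 215.9637451171875], [449.80828857421875, 263.52850341796875], [366.0570068359375, 312.3834228515625]] [ 636.7 -133.2   20. ]
```

```bash
python3 - <<'E'
import cv2
a=cv2.imread('pics/top0.png')[125:335,230:430]; cv2.imwrite('pics/top0c.png',cv2.resize(a,None,fx=2.8,fy=2.8,interpolation=cv2.INTER_CUBIC))
a=cv2.imread('pics/scene0.png')[200:370,250:460]; cv2.imwrite('pics/scene0c.png',cv2.resize(a,None,fx=3.5,fy=3.5,interpolation=cv2.INTER_CUBIC))
E
```

```text
(no output)
```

View pics/top0c.png

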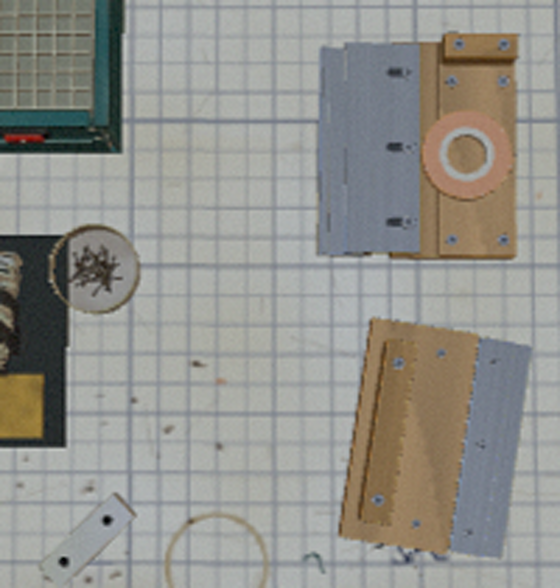

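View pics/scene0c.png

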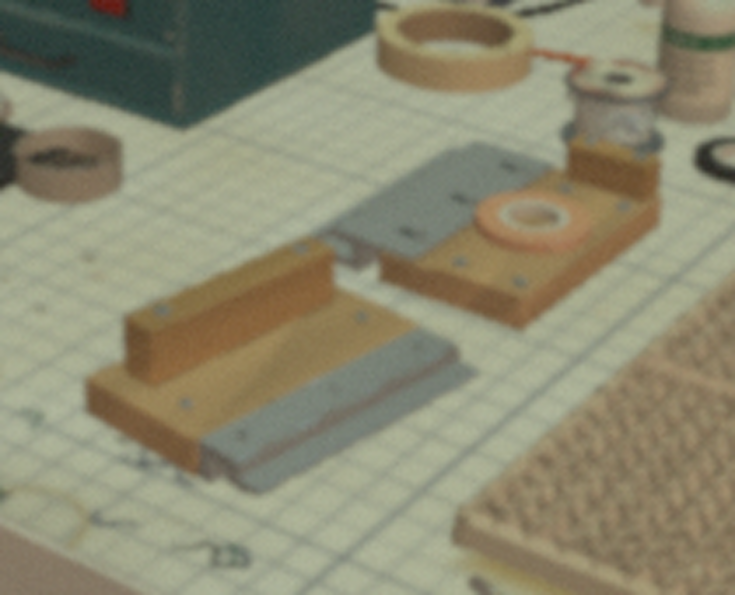

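```bash
cat >> h.py <<'E'
def box(x0,x1,y0,y1,z0,z1): return np.array([[x,y,z] for x in(x0,x1) for y in(y0,y1) for z in(z0,z1)],float)
FENCE=[box(-75,75,18.5,100,0,20),box(-75,75,.5,20,12.5,20),box(-75,75,-12,9,7,11.6),box(-60,60,70,90,20,50)]
def base(s): return [box(-75,75,-118,-14-s,0,20),box(-73,73,-30,-s,0,20),box(-73,73,-20,17.5-s,0,6),box(60,75,-118,-66,20,42)]
def T(p):
    x,y,z,yaw,tilt=p
    a,b=np.cos(yaw),np.sin(yaw);c,d=np.cos(tilt),np.sin(tilt)
    R=np.array([[a,-b,0],[b,a,0],[0,0,1]])@np.array([[1,0,0],[0,c,-d],[0,d,c]])
    return R,np.array([x,y,z])
def sil(c,boxes,p,k=4):
    R,t=T(p); K=np.array(c["K"]);E=np.array(c["extrinsics"]); m=np.zeros((480*k,640*k),np.uint8)
    for b in boxes:
        q=((b@R.T+t)-E[:3,3])@E[:3,:3]
        uv=np.c_[K[0,0]*q[:,0]/-q[:,2]+K[0,2],-K[1,1]*q[:,1]/-q[:,2]+K[1,2]]
        h=cv2.convexHull(((uv+.5)*k*16).astype(np.int32).reshape(-1,1,2))
        cv2.fillConvexPoly(m,h,1,shift=4)
    return cv2.resize(m.astype(np.float32),(640,480),interpolation=cv2.INTER_AREA)
def fit(c,mask,fb,x0,free,scale=(4,4,4,.05,.05,4)):
    from scipy.optimize import minimize
    x0=np.array(x0,float); sc=np.array(scale)[free]
    def f(v):
        p=x0.copy(); p[free]+=v*sc
        return np.mean(np.abs(sil(c,fb(p),p[:5])-mask))*1e3
    r=minimize(f,np.zeros(len(free)),method='Nelder-Mead',options=dict(initial_simplex=np.vstack([np.zeros(len(free)),2*np.eye(len(free))]),xatol=.02,fatol=1e-4,maxiter=250))
    p=x0.copy(); p[free]+=r.x*sc; return p,r.fun
E
python3 - <<'E'
from h import *
np.set_printoptions(precision=3,suppress=True)
for n in ["top","scene"]:
    c=cam(n)
    m=eyes.cut_out(c,"fence_board")[0]["mask"]; print(n,"F",fit(c,m,lambda p:FENCE,[468,-170,0,-.15,0],[0,1,3]))
    r=eyes.cut_out(c,"base_board")
    m=r[0]["mask"].copy(); m=m|eyes.cut_out(c,"foil_roll_copper")[0]["mask"]
    print(n,"B",r[0]["score"],fit(c,m,lambda p:base(p[5]),[668,-65,0,0,0,4],[0,1,3,5]))
c=cam("top");print("box edge top z=0/100",at(c,(273.6,178),0),at(c,(273.6,178),100))
c=cam("scene");print("box corner ground",at(c,(301,236),0)); save(c,"scene1")
a=c["img"][60:340,60:520,::-1]; cv2.imwrite('pics/scene1c.png',cv2.resize(a,None,fx=1.7,fy=1.7))
E
```

```text
top F (array([ 460.024, -173.632,    0.   ,   -0.16 ,    0.   ]), np.float64(0.57373046875))
top B 0.9 (array([666.649, -67.522,   0.   ,  -0.004,   0.   ,   1.608]), np.float64(0.4783121645450592))
scene F (array([ 463.611, -170.965,    0.   ,   -0.149,    0.   ]), np.float64(0.5598958134651184))
scene B 0.6 (array([671.222, -64.701,   0.   ,  -0.007,   0.   ,  -2.594]), np.float64(0.5989583730697632))
box edge top z=0/100 [669.575  86.038   0.   ] [648.733  73.994 100.   ]
box corner ground [683.62  103.292   0.   ]
```

View pics/scene1c.png

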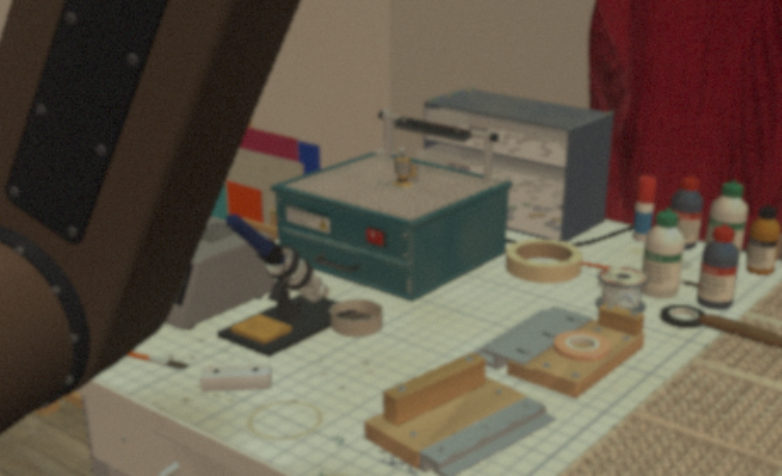

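```bash
cat >> h.py <<'E'
from scipy.spatial.transform import Rotation as Ro
def tool(s=None):
    s=s or readout.state(); return Ro.from_euler('xyz',s["tcp_rot"]).as_matrix(),np.array(s["eef_pos"])
def delta(Rd,pd,s=None):
    R,p=tool(s); return np.degrees(Ro.from_matrix(R.T@Rd).as_rotvec()).round(2),(R.T@(np.array(pd)-p)/1000).round(4)
E
python3 - <<'E'
from h import *
np.set_printoptions(precision=4,suppress=True)
t=cam("top");s=cam("scene")
def tri(a,b):
    o1,d1=ray(t,a);o2,d2=ray(s,b);A=np.c_[d1,-d2];k=np.linalg.lstsq(A,o2-o1,rcond=None)[0]
    return (o1+k[0]*d1+o2+k[1]*d2)/2, np.linalg.norm(o1+k[0]*d1-o2-k[1]*d2)
print("box",tri((273.6,178),(305.9,189.4)))
print("screws",at(t,(372.1,254.6),51.6),at(t,(364.6,303.6),51.6))
st=readout.state();print(st["tcp_rot"],st["eef_pos"])
for yaw in(-.155,np.pi-.155):
    Rd=Ro.from_euler('xyz',[np.pi,0,yaw]).as_matrix(); print(Rd[:,1],delta(Rd,[474,-93,150]))
E
```

```text
box (array([646.7877,  68.0322, 122.09  ]), np.float64(8.472200950076921))
screws [ 516.1547 -101.867    51.6   ] [427.1224 -87.4959  51.6   ]
[3.1415 0.     0.4198] [ 254.7656 -570.7491  193.8679]
[-0.1544 -0.988   0.    ] (array([ 0.01, -0.  , 32.93]), array([ 0.3949, -0.3469,  0.0438]))
[0.1544 0.988  0.    ] (array([   0.  ,    0.01, -147.07]), array([ 0.3949, -0.3469,  0.0438]))
```

```bash
python3 - <<'E'
from h import *
np.set_printoptions(precision=1,suppress=True)
t=cam("top");s=cam("scene")
def tri(a,b):
    o1,d1=ray(t,a);o2,d2=ray(s,b);A=np.c_[d1,-d2];k=np.linalg.lstsq(A,o2-o1,rcond=None)[0]
    return (o1+k[0]*d1+o2+k[1]*d2)/2, np.linalg.norm(o1+k[0]*d1-o2-k[1]*d2)
print(tri((268.6,163.6),(305.9,189.4)),tri((273.6,179.3),(301.2,233.5)))
a=t["img"][110:260,190:350,::-1];b=s["img"][150:280,210:380,::-1]
f=lambda i:cv2.resize(i,(390,360),interpolation=cv2.INTER_CUBIC)
cv2.imwrite('pics/box.png',np.hstack([f(a),f(b)]))
E
```

```text
(array([671.4,  81.5, 112.4]), np.float64(0.27505901557269263)) (array([662.5,  84.7,  18.2]), np.float64(2.331519092803487))
```

View pics/box.png

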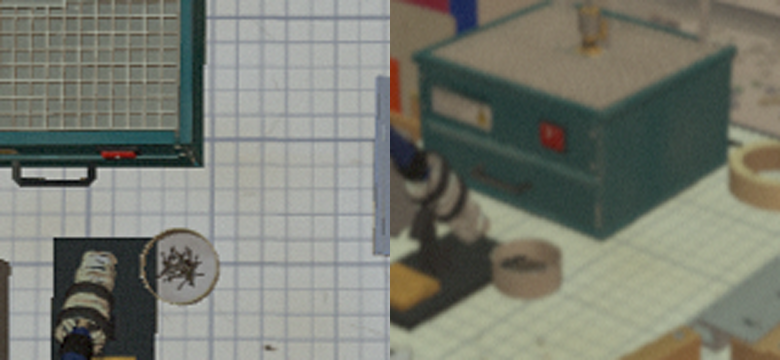

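```bash
python3 - <<'E'
from h import *
np.set_printoptions(precision=1,suppress=True)
t=cam("top");s=cam("scene")
print(at(t,(273.2,179.2),0),at(s,(302.8,235.9),0))
for h in(0,60,80,100,120): print(h,np.round(proj(s,[670,90,h]),1),np.round(proj(t,[670,90,h]),1))
E
```

```text
[667.2  86.8   0. ] [686.4 100.6   0. ]
0 [302.  239.7] [271.6 177.8]
60 [302.1 213. ] [267.6 171.1]
80 [302.1 203.8] [266.1 168.7]
100 [302.2 194.5] [264.6 166.1]
120 [302.2 185.1] [263.  163.4]
```

>>> {"name": "move_arm", "arguments": {
  "plan": [
    [[0,0,10.5],[0.062,-0.055,0],1],
    [[0,0,21],[0.12,-0.105,0],1],
    [[0,0,32.9],[0.18,-0.155,0.01],1],
    [[0,0,32.9],[0.225,-0.2,0.02],1],
    [[0,0,32.9],[0.27,-0.24,0.03],1]
  ]
}}

```text
t: 2.02
eef_pos: [383.1, -287.6, 171.6]
tcp_rot: [3.141, -0.001, -0.155]
ft_force: [1.6, -0.4, -0.2]
opening: 1.0
grip_force: 0.0
```

```bash
cat >> h.py <<'E'
PITCH=np.radians(20); GX=-8.
RG=np.column_stack([[np.cos(PITCH),0,np.sin(PITCH)],[0,-1,0],[np.sin(PITCH),0,-np.cos(PITCH)]])  # tool in fence frame
PG=np.array([GX,80,46])+19*RG[:,2]
def want(p,back=0):
    R,t=T(p); return R@RG, t+R@(PG-back*RG[:,2])
E
python3 - <<'E'
from h import *
c,s=np.cos(-.156),np.sin(-.156); o=[473+80*s,-94-80*c,0,-.156,0]; print(o)
for b in(80,0):print(delta(*want(o,b)))
E
```

```text
[np.float64(460.57055732262353), np.float64(-173.02853253559636), 0, -0.156, 0]
(array([ 0.03, 19.95,  0.05]), array([ 0.03  , -0.2053,  0.0682]))
(array([ 0.03, 19.95,  0.05]), array([ 0.0573, -0.2053,  0.1434]))
```

>>> {"name": "move_arm", "arguments": {
  "plan": [
    [[0,6,0],[0.01,-0.06,0.01],1],
    [[0,13,0],[0.02,-0.12,0.03],1],
    [[0,20,0],[0.03,-0.17,0.05],1],
    [[0,20,0],[0.03,-0.2053,0.068],1],
    [[0,20,0],[0.03,-0.2053,0.068],1]
  ]
}}

```text
t: 2.65
eef_pos: [443.3, -89.0, 102.7]
tcp_rot: [-3.141, -0.347, -0.151]
ft_force: [-0.4, 0.1, 0.5]
opening: 1.001
grip_force: 0.0
```

```bash
python3 - <<'E'
from h import *
o=[460.57,-173.03,0,-.156,0]
for b in(30,0):print(delta(*want(o,b)))
c=cam("wrist");save(c,"w0")
R,t=T(o)
for n,q in [("s1",[45,80,51.6]),("s2",[-45,80,51.6]),("fe",[60,70,50]),("grasp",[-8,80,50])]: print(n,np.round(proj(c,t+R@np.array(q)),0))
E
```

```text
(array([-0.12,  0.11,  0.26]), array([0.0015, 0.0005, 0.0499]))
(array([-0.12,  0.11,  0.26]), array([0.0016, 0.0005, 0.0799]))
s1 [318. 169.]
s2 [317. 301.]
fe [332. 149.]
grasp [318. 246.]
```

View pics/w0.png

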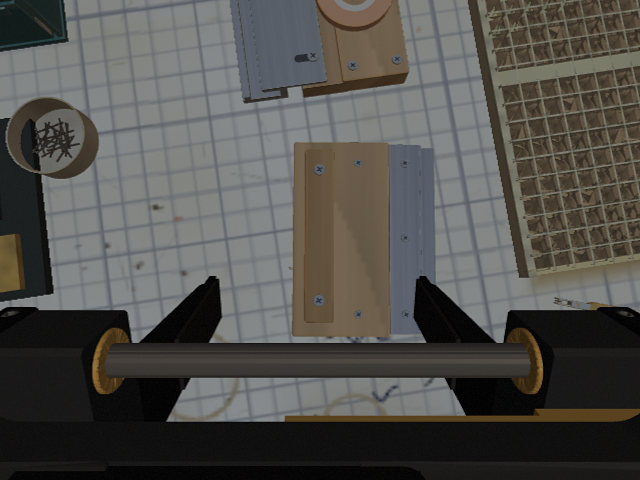

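>>> {"name": "move_arm", "arguments": {
  "plan": [
    [[0,0,0.2],[0.001,0.0005,0.025],1],
    [[0,0,0.2],[0.0015,0.0005,0.05],1],
    [[0,0,0.2],[0.0015,0.0005,0.07],1],
    [[0,0,0.2],[0.0015,0.0005,0.08],1],
    [[0,0,0.2],[0.0015,0.0005,0.08],1]
  ]
}}

```text
t: 3.32
eef_pos: [472.8, -96.4, 34.2]
tcp_rot: [-3.137, -0.355, -0.159]
ft_force: [0.5, 0.5, -0.9]
opening: 0.999
grip_force: 0.0
```

>>> {"name": "move_arm", "arguments": {
  "plan": [
    [[0,0,0],[0,0,0],-1],
    [[0,0,0],[0,0,0],-1],
    [[0,0,0],[0,0,0],-1],
    [[0,0,0],[0,0,0],-1],
    [[0,0,0],[0,0,0],-1]
  ]
}}

```text
t: 3.95
eef_pos: [471.7, -94.8, 34.0]
tcp_rot: [-3.136, -0.352, -0.158]
ft_force: [0.6, 0.4, 0.7]
opening: 0.529
grip_force: 0.0
```

>>> {"name": "move_arm", "arguments": {
  "plan": [
    [[0,0,0],[0,0,0],-1],
    [[0,0,0],[0,0,0],-1],
    [[0,0,0],[0,0,0],-1],
    [[0,0,0],[0,0,0],-1],
    [[0,0,0],[0,0,0],-1]
  ]
}}

```text
t: 4.58
eef_pos: [472.0, -94.9, 34.2]
tcp_rot: [-3.136, -0.353, -0.158]
ft_force: [0.6, -0.6, 5.8]
opening: 0.026
grip_force: 2.5
```

```bash
python3 - <<'E'
from h import *
s=readout.state();print(s);print(want([460.57,-173.03,0,-.156,0]))
for n in["wrist","top"]:
    c=cam(n)
    for r in eyes.cut_out(c,"fence_board")[:1]: print(n,fit(c,r["mask"],lambda p:FENCE,[461,-173,0,-.156,0],[0,1,3]))
E
```

```text
{'t': 4.575, 'joints': array([-0.38721965,  0.50082028,  2.30939924,  1.71450009,  0.084553  ,
       -0.35977776]), 'qvel': array([-0.00105401, -0.00089714,  0.00034735, -0.0016859 , -0.00309969,
       -0.000793  ]), 'tau': array([ 1.22501501e-01, -4.17035401e+01, -7.11415619e+00,  6.51816535e-02,
        3.46276956e-01,  1.42087604e-02]), 'eef_pos': array([472.04001048, -94.91530843,  34.16841649]), 'tcp_rot': array([-3.1364376 , -0.35312655, -0.15804994]), 'ft_force': array([ 0.60548238, -0.62710099,  5.75948935]), 'moment': array([ 0.00976816, -0.09290146,  0.00859217]), 'grip_force': 2.547765689305379, 'opening': 0.026127458113430282}
(array([[ 0.92828161, -0.15536803,  0.33786688],
       [-0.14599819, -0.98785666, -0.053139  ],
       [ 0.34202014,  0.        , -0.93969262]]), array([471.51606005, -93.76816414,  28.14584021]))
wrist (array([ 4.62097241e+02, -1.74182853e+02,  0.00000000e+00, -1.50132368e-01,
        0.00000000e+00]), np.float64(57.86763381958008))
top (array([ 4.66091594e+02, -1.74112036e+02,  0.00000000e+00, -1.73178949e-01,
        0.00000000e+00]), np.float64(6.983438968658447))
```

```bash
python3 - <<'E'
from h import *
c=cam("wrist");save(c,"w1")
s=cam("scene");save(s,"s1")
a=s["img"][150:390,220:480,::-1]
cv2.imwrite('pics/ws.png',np.hstack([cv2.resize(c["img"][:,:,::-1],(400,300)),cv2.resize(a,(325,300))]))
E
```

```text
(no output)
```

View pics/ws.png

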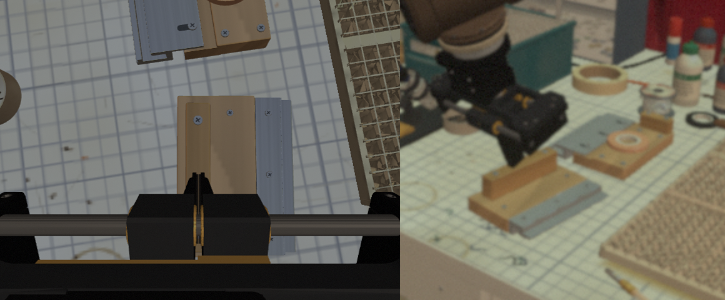

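```bash
python3 - <<'E'
from h import *
np.set_printoptions(precision=1,suppress=True)
s=cam("scene");w=cam("wrist")
R,p=tool(); print(R,p)
print("tcp",proj(s,p),proj(w,p),"back59",proj(s,p-R[:,2]*78))
Rf,t=T([460.57,-173,0,-.156,0])
for n,q in [("top+x",[60,80,50]),("top mid",[0,80,50]),("top-x",[-60,80,50])]: print(n,proj(s,t+Rf@np.array(q)),proj(w,t+Rf@np.array(q)))
print(readout.state()["t"])
a=s["img"][215:345,240:400,::-1]
cv2.imwrite('pics/ws2.png',np.hstack([cv2.resize(w["img"][150:450,180:440,::-1],(400,462)),cv2.resize(a,(400,325),interpolation=cv2.INTER_CUBIC)[:462].repeat(1,0) if 0 else cv2.copyMakeBorder(cv2.resize(a,(400,325)),0,137,0,0,cv2.BORDER_CONSTANT)]))
E
```

```text
[[ 0.9 -0.2  0.3]
 [-0.1 -1.  -0. ]
 [ 0.3 -0.  -0.9]] [472.  -94.9  34.2]
tcp [np.float64(316.126765229485), np.float64(288.6334356959466)] [np.float64(316.95589393227084), np.float64(281.81861531769437)] back59 [np.float64(304.573361713548), np.float64(253.44943974600685)]
top+x [np.float64(341.4494303177878), np.float64(268.3989695173956)] [np.float64(314.6313722828112), np.float64(163.7476689908827)]
top mid [np.float64(316.16571341751796), np.float64(279.75647484535205)] [np.float64(314.67858411728497), np.float64(281.3788490428325)]
top-x [np.float64(288.7970534802234), np.float64(292.0505415082141)] [np.float64(314.7279899798608), np.float64(404.4765846222928)]
4.975
```

View pics/ws2.png

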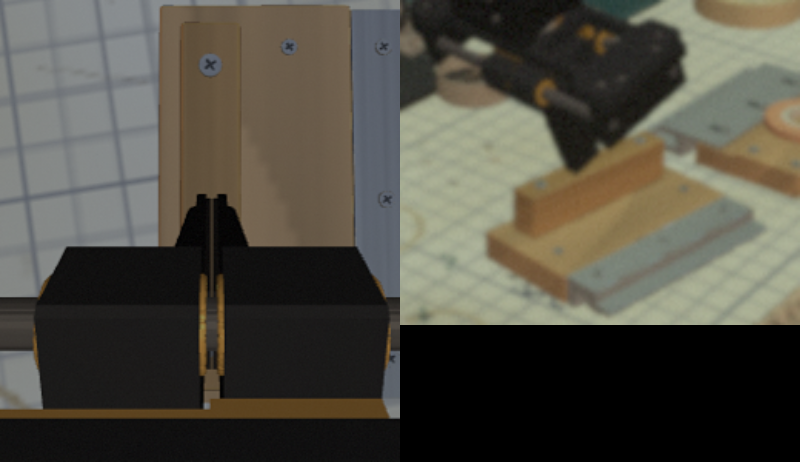

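```bash
python3 - <<'E'
from h import *
np.set_printoptions(precision=1,suppress=True)
w=cam("wrist");R,p=tool();print(w["K"][0][0])
E=np.array(w["extrinsics"]);print("cam in tool",R.T@(E[:3,3]-p));print(R.T@E[:3,:3])
for b in(0,8,16,24):
    print(b,[np.round(proj(w,p-b*R[:,2]+k*R[:,1]),0) for k in(-47.5,0,47.5)])
E
```

```text
377.7904963517668
cam in tool [  78.6    0.  -190.8]
[[-0.   1.   0.3]
 [ 1.   0.  -0. ]
 [-0.   0.3 -1. ]]
0 [array([229., 282.]), array([317., 282.]), array([404., 282.])]
8 [array([226., 288.]), array([317., 288.]), array([408., 288.])]
16 [array([222., 294.]), array([317., 294.]), array([412., 294.])]
24 [array([218., 301.]), array([317., 301.]), array([416., 301.])]
```

```bash
cat >> h.py <<'E'
PITCH=np.radians(10); GX=-15.
RG=np.column_stack([[np.cos(PITCH),0,np.sin(PITCH)],[0,-1,0],[np.sin(PITCH),0,-np.cos(PITCH)]])
PG=np.array([GX,80,27])+18*RG[:,2]
E
python3 - <<'E'
from h import *
o=[460.57,-173.03,0,-.156,0]
for b in(90,0):print(delta(*want(o,b)), want(o,b)[1])
E
```

```text
(array([ -0.26, -10.23,  -0.09]), array([-0.003 , -0.0014, -0.069 ])) [445.83074823 -89.7284319   97.90615822]
(array([ -0.26, -10.23,  -0.09]), array([-0.019 , -0.0009,  0.0195])) [461.26930398 -92.15657573   9.27346045]
```

>>> {"name": "move_arm", "arguments": {
  "plan": [
    [[0,0,0],[0,0,-0.02],-1],
    [[0,0,0],[0,-0.001,-0.05],1],
    [[0,-5,0],[-0.002,-0.0015,-0.069],1],
    [[-0.2,-10.2,-0.1],[-0.003,-0.0015,-0.069],1],
    [[-0.2,-10.2,-0.1],[-0.003,-0.0015,-0.069],1]
  ]
}}

```text
t: 5.65
eef_pos: [458.2, -73.2, 88.2]
tcp_rot: [-3.079, -0.241, -0.145]
ft_force: [0.8, 0.4, -0.1]
opening: 0.367
grip_force: 0.0
```

>>> {"name": "move_arm", "arguments": {
  "plan": [
    [[0,0,0],[0,0,0],1],
    [[0,0,0],[0,0,0],1],
    [[0,0,0],[0,0,0],1],
    [[0,0,0],[0,0,0],1],
    [[0,0,0],[0,0,0],1]
  ]
}}

```text
t: 6.28
eef_pos: [458.8, -72.9, 87.8]
tcp_rot: [-3.077, -0.243, -0.145]
ft_force: [-0.1, -0.1, 0.9]
opening: 0.894
grip_force: 0.0
```

```bash
python3 - <<'E'
from h import *
np.set_printoptions(precision=3,suppress=True)
w=cam("wrist");st=readout.state();print(st["joints"],st["eef_pos"],st["opening"])
m=eyes.cut_out(w,"fence_board")[0]["mask"]
print(fit(w,m,lambda p:FENCE,[460.6,-173,0,-.156,0],[0,1,3]),m.sum())
R,p=tool()
s=cam("scene");save(s,"s2");print([np.round(proj(s,p+k*R[:,1]-b*R[:,2]),1) for b in(0,18) for k in(-47.5,47.5)])
a=s["img"][190:350,220:420,::-1];cv2.imwrite('pics/s2c.png',cv2.resize(a,None,fx=3.5,fy=3.5,interpolation=cv2.INTER_CUBIC))
o=[460.57,-173.03,0,-.156,0]
for b in(30,0):print(delta(*want(o,b)))
E
```

```text
[-0.375  0.368  2.223  0.353  0.348  1.012] [458.833 -72.943  87.857] 0.9384278469825773
(array([ 461.118, -173.944,    0.   ,   -0.158,    0.   ]), np.float64(13.692423820495605)) 28526
[array([280.8, 247.8]), array([322. , 269.8]), array([279.2, 239.2]), array([320.7, 260.9])]
(array([-3.83, -3.91,  0.77]), array([-0.012,  0.022,  0.046]))
(array([-3.83, -3.91,  0.77]), array([-0.014,  0.024,  0.076]))
```

View pics/s2c.png

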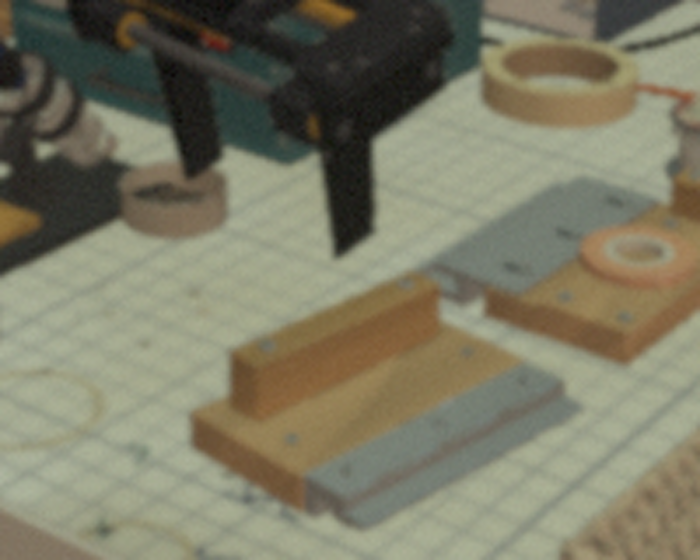

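>>> {"name": "move_arm", "arguments": {
  "plan": [
    [[-2,-2,0.4],[-0.006,0.012,0.01],1],
    [[-3.8,-3.9,0.8],[-0.012,0.022,0.02],1],
    [[-3.8,-3.9,0.8],[-0.012,0.022,0.03],1],
    [[-3.8,-3.9,0.8],[-0.012,0.022,0.03],1],
    [[-3.8,-3.9,0.8],[-0.012,0.022,0.03],1]
  ]
}}

```text
t: 7.05
eef_pos: [451.9, -92.0, 54.8]
tcp_rot: [-3.141, -0.175, -0.157]
ft_force: [-0.7, 0.1, 0.5]
opening: 1.003
grip_force: 0.0
```

```bash
python3 - <<'E'
from h import *
o=[460.8,-173.4,0,-.157,0]
print(readout.state()["joints"])
for b in(30,0):print(delta(*want(o,b)))
E
```

```text
[-0.36836545  0.44334659  2.21392518  0.12116679  0.31553269  1.24687034]
(array([-0.06, -0.03,  0.03]), array([ 0.0016, -0.001 ,  0.0165]))
(array([-0.06, -0.03,  0.03]), array([ 0.0016, -0.001 ,  0.0465]))
```

>>> {"name": "move_arm", "arguments": {
  "plan": [
    [[0,0,0],[0.0015,-0.001,0.015],1],
    [[0,0,0],[0.0015,-0.001,0.03],1],
    [[0,0,0],[0.0015,-0.001,0.038],1],
    [[0,0,0],[0.0015,-0.001,0.038],1]
  ]
}}

```text
t: 7.55
eef_pos: [459.9, -92.3, 16.8]
tcp_rot: [-3.141, -0.174, -0.157]
ft_force: [-1.3, 0.1, 0.6]
opening: 0.998
grip_force: 0.0
```

>>> {"name": "move_arm", "arguments": {
  "plan": [
    [[0,0,0],[0,0,0.005],1],
    [[0,0,0],[0,0,0.0085],-1],
    [[0,0,0],[0,0,0.0085],-1],
    [[0,0,0],[0,0,0.0085],-1],
    [[0,0,0],[0,0,0.0085],-1]
  ]
}}

```text
t: 8.18
eef_pos: [461.5, -92.7, 9.3]
tcp_rot: [-3.141, -0.175, -0.157]
ft_force: [0.6, -0.4, 0.1]
opening: 0.639
grip_force: 0.0
```

>>> {"name": "move_arm", "arguments": {
  "plan": [
    [[0,0,0],[0,0,0],-1],
    [[0,0,0],[0,0,0],-1],
    [[0,0,0],[0,0,0],-1],
    [[0,0,0],[0,0,0],-1],
    [[0,0,0],[0,0,0],-1]
  ]
}}

```text
t: 8.8
eef_pos: [461.5, -92.7, 9.1]
tcp_rot: [-3.141, -0.175, -0.157]
ft_force: [-0.0, -0.4, -0.4]
opening: 0.207
grip_force: 30.0
```

>>> {"name": "move_arm", "arguments": {
  "plan": [
    [[0,0,0],[0,0,0],-1],
    [[0,0,0],[0,0,0],-1]
  ]
}}

```text
t: 9.05
eef_pos: [461.5, -92.7, 9.1]
tcp_rot: [-3.141, -0.175, -0.157]
ft_force: [-0.2, 0.7, 0.1]
opening: 0.211
grip_force: 30.0
```

```bash
python3 - <<'E'
from h import *
np.set_printoptions(precision=4,suppress=True)
st=readout.state();print(st)
w=cam("wrist");m=eyes.cut_out(w,"fence_board")[0]["mask"]
t=cam("top");mt=eyes.cut_out(t,"fence_board")[0]["mask"];print(mt.sum(),m.sum())
save(w,"w3")
E
```

```text
{'t': 9.05, 'joints': array([-0.3611,  0.5516,  2.2232,  0.1822,  0.1988,  1.1906]), 'qvel': array([ 0.0015, -0.0002,  0.0005,  0.0015,  0.0001, -0.0005]), 'tau': array([  0.0791, -47.99  ,  -8.5765,   0.0712,  -0.5202,   0.0134]), 'eef_pos': array([461.5236, -92.6813,   9.1323]), 'tcp_rot': array([-3.1411, -0.1748, -0.1566]), 'ft_force': array([-0.233 ,  0.7242,  0.0895]), 'moment': array([ 0.0334,  0.1342, -0.0088]), 'grip_force': 29.99989002943039, 'opening': 0.21053082341228538}
2289 44522
```

```bash
cat >> h.py <<'E'
TG=np.array([461.52,-92.68,9.13]); RT=Ro.from_euler('xyz',[-3.1411,-.1748,-.1566]).as_matrix()
Rb0,tb0=T([460.8,-173.4,0,-.1566,0])
RG=Rb0.T@RT; PG=Rb0.T@(TG-tb0); PG[1]=80
def board(s=None):
    R,p=tool(s); Rb=R@RG.T; o=p-Rb@PG
    return o, np.degrees([np.arctan2(Rb[1,0],Rb[0,0]),np.arctan2(Rb[2,1],Rb[2,2]),-np.arcsin(Rb[2,0])]), o+Rb@np.array([0,-12,9.9])
B=np.array([667.6,-67.2])
def go(dx,dy,z,tilt,yaw=-.005):
    return delta(*want([B[0]+dx,B[1]+dy,z,yaw,np.radians(tilt)]))
E
python3 - <<'E'
from h import *
print(PG,RG,board()); o=[460.8,-173.4,80,-.1566,0]
print(delta(*want(o)));print(go(0,30,80,26))
R,p=tool();Rd,pd=want([B[0],B[1]+30,80,-.005,np.radians(26)])
E
```

```text
[-11.87795973  80.           9.13      ] [[ 9.84761341e-01  8.56779680e-05  1.73911168e-01]
 [ 4.52415406e-17 -9.99999879e-01  4.92653570e-04]
 [ 1.73911189e-01 -4.85146190e-04 -9.84761221e-01]] (array([ 4.60773802e+02, -1.73552867e+02, -3.96519830e-03]), array([-8.97177409e+00, -1.12601638e-03, -3.38799956e-04]), array([ 458.90240026, -185.40584897,    9.89627063]))
(array([ 0., -0.,  0.]), array([ 0.0139, -0.0002, -0.0788]))
(array([27.04, -1.97, -3.89]), array([ 0.1901, -0.1523, -0.0823]))
```

>>> {"name": "move_arm", "arguments": {
  "plan": [
    [[0,0,0],[0.003,0,-0.015],-1],
    [[0,0,0],[0.009,0,-0.05],-1],
    [[0,0,0],[0.014,0,-0.079],-1],
    [[0,0,0],[0.014,0,-0.079],-1]
  ]
}}

```text
t: 9.75
eef_pos: [462.1, -92.9, 90.7]
tcp_rot: [3.141, -0.178, -0.156]
ft_force: [0.0, 0.2, -3.6]
opening: 0.207
grip_force: 30.0
```

```bash
python3 - <<'E'
from h import *
print(board(),readout.state()["joints"],readout.state()["ft_force"])
print(go(0,30,80,26))
E
```

```text
(array([ 461.39713001, -173.77816322,   81.68557447]), array([-8.9688533 , -0.03470313, -0.17296717]), array([ 459.4977521 , -185.62085424,   91.59279571])) [-0.36116082  0.37894554  2.16030188  0.08616812  0.42954572  1.29083242] [ 0.00941661  0.19194342 -3.55775031]
(array([27.08, -2.14, -3.84]), array([ 0.1754, -0.1524, -0.0016]))
```

>>> {"name": "move_arm", "arguments": {
  "plan": [
    [[5,-0.4,-0.7],[0.035,-0.03,-0.005],-1],
    [[11,-0.8,-1.5],[0.07,-0.061,-0.008],-1],
    [[17,-1.3,-2.3],[0.105,-0.092,-0.006],-1],
    [[22,-1.7,-3],[0.14,-0.122,-0.004],-1],
    [[27.1,-2.1,-3.8],[0.1754,-0.1524,-0.002],-1]
  ]
}}

```text
t: 10.38
eef_pos: [656.2, 31.6, 120.0]
tcp_rot: [-2.677, -0.152, -0.083]
ft_force: [0.7, -0.9, -3.2]
opening: 0.21
grip_force: 30.0
```

>>> {"name": "move_arm", "arguments": {
  "plan": [
    [[0,0,0],[0,0,0],-1],
    [[0,0,0],[0,0,0],-1],
    [[0,0,0],[0,0,0],-1]
  ]
}}

```text
t: 10.75
eef_pos: [654.8, 30.8, 121.3]
tcp_rot: [-2.68, -0.153, -0.084]
ft_force: [0.1, -0.5, -2.3]
opening: 0.206
grip_force: 30.0
```

```bash
python3 - <<'E'
from h import *
np.set_printoptions(precision=2,suppress=True)
st=readout.state();print(board(),st["joints"],st["ft_force"])
w=cam("wrist");s=cam("scene");save(w,"w4");save(s,"s4")
a=s["img"][130:330,260:500,::-1]
cv2.imwrite('pics/ws4.png',np.hstack([cv2.resize(w["img"][:,:,::-1],(440,330)),cv2.resize(a,(360,330))]))
print(go(0,20,30,26))
o,ang,t=board(); P=[*o,np.radians(ang[0]),np.radians(ang[1])]
R=T(P)[0]
for c,n in((w,"w"),(s,"s")):
    r=eyes.cut_out(c,"fence_board")
    if r: print(n,"F",r[0]["score"],fit(c,r[0]["mask"],lambda p:FENCE,P,[0,1,3])[0]-P)
    r=eyes.cut_out(c,"base_board")
    if r: print(n,"B",r[0]["score"],r[0]["uv"])
E
```

```text
(array([666.04, -37.17,  77.88]), array([-0.36, 26.07,  0.21]), array([665.96, -52.3 ,  81.5 ])) [-0.27  0.59  1.7   0.63  0.9   0.94] [ 0.11 -0.51 -2.32]
(array([-0.04,  0.1 , -0.14]), array([-0.01,  0.03,  0.04]))
w B 0.74 [559.3, 230.2]
s F 0.71 [1.16 1.85 0.   0.04 0.  ]
s B 0.76 [386.1, 266.2]
```

View pics/ws4.png

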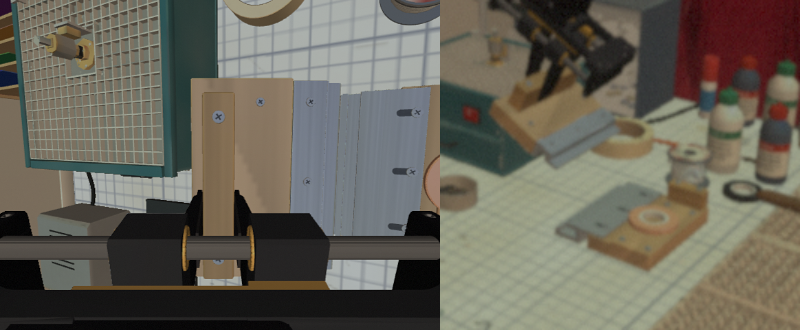

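```bash
python3 - <<'E'
from h import *
np.set_printoptions(precision=4,suppress=True)
print(go(0,32,40,26),go(0,26,13.7,26),go(0,20,13.7,26))
E
```

```text
(array([-0.05,  0.08, -0.12]), array([-0.0055,  0.0153,  0.0353])) (array([-0.05,  0.08, -0.12]), array([-0.0091,  0.0323,  0.056 ])) (array([-0.05,  0.08, -0.12]), array([-0.0086,  0.0377,  0.0534]))
```

>>> {"name": "move_arm", "arguments": {
  "plan": [
    [[0,0,0],[-0.0025,0.007,0.015],-1],
    [[0,0,-0.1],[-0.0055,0.0153,0.0353],-1],
    [[0,0,-0.1],[-0.007,0.024,0.046],-1],
    [[0,0,-0.1],[-0.009,0.0323,0.056],-1],
    [[0,0,-0.1],[-0.009,0.0323,0.056],-1]
  ]
}}

```text
t: 11.68
eef_pos: [655.9, 26.6, 55.5]
tcp_rot: [-2.68, -0.153, -0.082]
ft_force: [0.1, -0.5, -3.4]
opening: 0.211
grip_force: 30.0
```

```bash
cat > st.py <<'E'
from h import *
import sys
np.set_printoptions(precision=4,suppress=True)
o,a,t=board();s=readout.state()
print("org",o[:2]-B,o[2],"ang",a,"tip",t[:2]-B,t[2],"F",s["ft_force"],"M",s["moment"],"t",s["t"],s["opening"])
for q in sys.argv[1:]: print(q,*go(*map(float,q.split(','))))
E
python3 st.py 0,23,13.7,26 0,18,13.7,26; python3 -c "
from h import *
print(T([0,0,0,0,0])and (tool()[0].T@np.array([[0,-1,0],[0,0,1],[0,0,-1]]).T).round(3))"
```

```text
org [-0.317  25.9547] 12.04519789690007 ang [-0.2709 26.0958  0.1977] tip [-0.3761 10.8233] 15.657478140305432 F [ 0.0764 -0.4846 -3.4401] M [-0.3572  0.2449 -0.0313] t 11.675 0.2105862184078995
0,23,13.7,26 [-0.08  0.18 -0.09] [ 0.0006  0.0019 -0.0025]
0,18,13.7,26 [-0.08  0.18 -0.09] [ 0.0011  0.0064 -0.0047]
[[ 0.081  0.153 -0.153]
 [ 0.898 -0.44   0.44 ]
 [-0.433 -0.885  0.885]]
```

>>> {"name": "move_arm", "arguments": {
  "plan": [
    [[0,0.2,0],[0.0005,0.002,-0.0025],-1],
    [[0,0.2,0],[0.001,0.0045,-0.0038],-1],
    [[0,0.2,0],[0.001,0.0045,-0.0038],-1]
  ]
}}

```text
t: 12.05
eef_pos: [656.8, 20.8, 58.8]
tcp_rot: [-2.68, -0.159, -0.084]
ft_force: [-0.8, 0.6, -3.5]
opening: 0.211
grip_force: 30.0
```

```bash
python3 st.py 0,19,13.7,26 0,17,13.7,26
```

```text
org [ 0.7764 20.0606] 15.518759488849803 ang [-0.3518 26.0541 -0.1378] tip [0.6748 4.9321] 19.14207680368544 F [-0.8036  0.6307 -3.4946] M [-0.3757  0.2384 -0.0574] t 12.05 0.21113305633635257
0,19,13.7,26 [-0.05 -0.15 -0.01] [-0.0009  0.0017  0.0011]
0,17,13.7,26 [-0.05 -0.15 -0.01] [-0.0008  0.0035  0.0002]
```

>>> {"name": "move_arm", "arguments": {
  "plan": [
    [[0,-0.1,0],[-0.0009,0.0017,0.0011],-1],
    [[0,-0.1,0],[-0.0009,0.0017,0.0011],-1],
    [[0,-0.1,0],[-0.0009,0.0017,0.0011],-1]
  ]
}}

```text
t: 12.42
eef_pos: [655.9, 20.2, 56.4]
tcp_rot: [-2.68, -0.157, -0.083]
ft_force: [-0.6, -0.4, -2.5]
opening: 0.209
grip_force: 30.0
```

```bash
python3 st.py 0,16,13.7,26
```

```text
org [-0.1811 19.4826] 13.047130718623606 ang [-0.2909 26.0697  0.0041] tip [-0.2577  4.3529] 16.666340540040153 F [-0.5738 -0.3648 -2.4577] M [-0.3541  0.3033  0.0173] t 12.425 0.20907111173547116
0,16,13.7,26 [-0.07  0.   -0.02] [ 0.0005  0.0028 -0.002 ]
```

>>> {"name": "move_arm", "arguments": {
  "plan": [
    [[0,0,0],[0.0002,0.0007,-0.001],-1],
    [[0,0,0],[0.0003,0.0015,-0.0014],-1],
    [[0,0,0],[0.0004,0.0024,-0.0018],-1],
    [[0,0,0],[0.0005,0.0033,-0.0022],-1],
    [[0,0,0],[0.0005,0.0033,-0.0022],-1]
  ]
}}

```text
t: 13.05
eef_pos: [656.0, 16.1, 57.0]
tcp_rot: [-2.68, -0.157, -0.083]
ft_force: [0.6, -0.1, -3.5]
opening: 0.207
grip_force: 30.0
```

```bash
python3 st.py 0,13,13.7,26
```

```text
org [-0.0906 15.3667] 13.639513593455597 ang [-0.2989 26.0677  0.002 ] tip [-0.1694  0.2373] 17.25925835107481 F [ 0.6187 -0.1192 -3.4804] M [-0.3846  0.274   0.0437] t 13.05 0.20653022824978615
0,13,13.7,26 [-0.06 -0.   -0.02] [ 0.0003  0.0021 -0.001 ]
```

>>> {"name": "move_arm", "arguments": {
  "plan": [
    [[0,0,0],[0.0001,0.0008,-0.0004],-1],
    [[0,0,0],[0.0001,0.0016,-0.0008],-1],
    [[0,0,0],[0.0002,0.0024,-0.0012],-1],
    [[0,0,0],[0.0002,0.0024,-0.0012],-1]
  ]
}}

```text
t: 13.55
eef_pos: [656.0, 14.8, 57.5]
tcp_rot: [-2.678, -0.156, -0.083]
ft_force: [2.0, 7.4, -1.0]
opening: 0.208
grip_force: 30.0
```

>>> {"name": "move_arm", "arguments": {
  "plan": [
    [[0,0,0],[0.0001,0.0008,-0.0004],-1],
    [[0,0,0],[0.0001,0.0016,-0.0008],-1],
    [[0,0,0],[0.0001,0.0016,-0.0008],-1]
  ]
}}

```text
t: 13.92
eef_pos: [656.0, 14.1, 58.1]
tcp_rot: [-2.676, -0.156, -0.083]
ft_force: [3.2, 13.8, 2.1]
opening: 0.207
grip_force: 30.1
```

```bash
python3 st.py 0,10,13.7,26
```

```text
org [ 0.0078 13.5694] 14.49683355122366 ang [-0.2535 26.306   0.0124] tip [-0.0584 -1.5751] 18.053617859643 F [ 3.1683 13.7812  2.1359] M [ 2.9145 -0.5132  0.0876] t 13.925 0.2066728582098191
0,10,13.7,26 [-0.31  0.03 -0.03] [ 0.0001  0.0035 -0.0004]
```

>>> {"name": "move_arm", "arguments": {
  "plan": [
    [[0,0,0],[-0.0002,-0.002,0.001],-1],
    [[0,0,0],[-0.0004,-0.0042,0.0022],-1],
    [[0,0,0],[-0.0004,-0.0042,0.0022],-1],
    [[0,0,0],[-0.0004,-0.0042,0.0022],-1]
  ]
}}

```text
t: 14.42
eef_pos: [655.9, 16.2, 56.8]
tcp_rot: [-2.68, -0.157, -0.083]
ft_force: [0.3, 0.1, -3.0]
opening: 0.21
grip_force: 30.0
```

```bash
python3 st.py 0,15.8,8.3,26 0,12,8.3,26
```

```text
org [-0.1784 15.4702] 13.475299104847934 ang [-0.302  26.0558  0.0034] tip [-0.2579  0.3415] 17.098174674732338 F [ 0.2993  0.0804 -2.9835] M [-0.3268  0.2857  0.0217] t 14.425 0.20995743813407694
0,15.8,8.3,26 [-0.05 -0.   -0.02] [-0.0007  0.002   0.0048]
0,12,8.3,26 [-0.05 -0.   -0.02] [-0.0004  0.0054  0.0032]
```

>>> {"name": "move_arm", "arguments": {
  "plan": [
    [[0,0,0],[-0.0003,0.0008,0.002],-1],
    [[0,0,0],[-0.0005,0.0014,0.0034],-1],
    [[0,0,0],[-0.0007,0.002,0.0048],-1],
    [[0,0,0],[-0.0007,0.002,0.0048],-1],
    [[0,0,0],[-0.0007,0.002,0.0048],-1]
  ]
}}

```text
t: 15.05
eef_pos: [656.1, 16.8, 51.6]
tcp_rot: [-2.68, -0.157, -0.083]
ft_force: [0.5, 0.5, -2.4]
opening: 0.204
grip_force: 30.0
```

```bash
python3 st.py 0,13,8.3,26 0,10,7.5,26
```

```text
org [-0.0143 16.0812] 8.286519817916037 ang [-0.29   26.0689  0.0045] tip [-0.0906  0.9516] 11.905928919258399 F [ 0.5229  0.4726 -2.4011] M [-0.3646  0.2335  0.0243] t 15.05 0.20417765107924726
0,13,8.3,26 [-0.07  0.   -0.02] [ 0.0002  0.0028 -0.0012]
0,10,7.5,26 [-0.07  0.   -0.02] [ 0.0004  0.0058 -0.0018]
```

Now in under the lip.

>>> {"name": "move_arm", "arguments": {
  "plan": [
    [[0,0,0],[0.0001,0.0009,-0.0004],-1],
    [[0,0,0],[0.0002,0.0018,-0.0008],-1],
    [[0,0,0],[0.0002,0.0028,-0.0012],-1],
    [[0,0,0],[0.0002,0.0028,-0.0012],-1]
  ]
}}

```text
t: 15.55
eef_pos: [656.0, 13.6, 51.5]
tcp_rot: [-2.68, -0.157, -0.083]
ft_force: [-0.5, -0.4, -3.1]
opening: 0.208
grip_force: 30.0
```

>>> {"name": "move_arm", "arguments": {
  "plan": [
    [[0,0,0],[0.0001,0.0009,-0.0004],-1],
    [[0,0,0],[0.0002,0.0018,-0.0006],-1],
    [[0,0,0],[0.0002,0.0029,-0.0006],-1],
    [[0,0,0],[0.0002,0.0029,-0.0006],-1]
  ]
}}

```text
t: 16.05
eef_pos: [656.1, 10.8, 50.7]
tcp_rot: [-2.68, -0.157, -0.083]
ft_force: [-1.0, 0.2, -2.7]
opening: 0.208
grip_force: 30.0
```

```bash
python3 st.py 0,8,6.5,26 0,6,5.7,26
```

```text
org [-0.0093 10.0701] 7.373340495589751 ang [-0.2968 26.0698  0.0099] tip [-0.0871 -5.0595] 10.992507475230271 F [-1.0474  0.2266 -2.6736] M [-0.3901  0.3382 -0.0252] t 16.05 0.2078598342045587
0,8,6.5,26 [-0.07  0.   -0.03] [ 0.      0.0022 -0.    ]
0,6,5.7,26 [-0.07  0.   -0.03] [ 0.      0.0044 -0.0002]
```

>>> {"name": "move_arm", "arguments": {
  "plan": [
    [[0,0,0],[0,0.0011,0],-1],
    [[0,0,0],[0,0.0022,0],-1],
    [[0,0,0],[0,0.0033,-0.0001],-1],
    [[0,0,0],[0,0.0044,-0.0002],-1],
    [[0,0,0],[0,0.0044,-0.0002],-1]
  ]
}}

```text
t: 16.68
eef_pos: [656.1, 6.8, 49.1]
tcp_rot: [-2.68, -0.157, -0.083]
ft_force: [0.7, 0.1, -3.6]
opening: 0.207
grip_force: 30.0
```

```bash
python3 st.py 0,4.8,5.2,26
```

```text
org [-0.0305  6.0553] 5.692201931056751 ang [-0.3008 26.0747  0.005 ] tip [-0.1096 -9.0747] 9.31008818232322 F [ 0.6747  0.1115 -3.6464] M [-0.371   0.2371 -0.0052] t 16.675 0.20671227322228508
0,4.8,5.2,26 [-0.07 -0.   -0.03] [ 0.      0.0013 -0.    ]
```

>>> {"name": "move_arm", "arguments": {
  "plan": [
    [[0,0,0],[0,0.0007,-0.0002],-1],
    [[0,0,0],[0,0.0014,-0.0004],-1],
    [[0,0,0],[0,0.0014,-0.0004],-1]
  ]
}}

```text
t: 17.05
eef_pos: [656.0, 6.3, 49.2]
tcp_rot: [-2.678, -0.157, -0.083]
ft_force: [1.2, 6.5, -1.5]
opening: 0.213
grip_force: 30.0
```

>>> {"name": "move_arm", "arguments": {
  "plan": [
    [[0,0,0],[0,0.0007,-0.0003],-1],
    [[0,0,0],[0.0001,0.0013,-0.0006],-1],
    [[0,0,0],[0.0001,0.0013,-0.0006],-1]
  ]
}}

```text
t: 17.42
eef_pos: [656.0, 6.0, 49.5]
tcp_rot: [-2.677, -0.156, -0.082]
ft_force: [2.9, 12.5, 0.3]
opening: 0.208
grip_force: 30.0
```

```bash
python3 st.py 0,3,5.2,26
```

```text
org [-0.0306  5.4515] 5.896277737005178 ang [-0.2494 26.2647  0.0254] tip [-0.0949 -9.6904] 9.46396509293576 F [ 2.8571 12.5446  0.3098] M [ 2.2961 -0.3789  0.1315] t 17.425 0.20803146398871564
0,3,5.2,26 [-0.26  0.04 -0.02] [ 0.0001  0.0025 -0.0001]
```

```bash
cat > low.py <<'E'
# usage: low.py "dy,z,tilt" (command now) push zoff tilt1 tilt2 ...
from h import *
import sys
from scipy.interpolate import PchipInterpolator as P
A=[0,4,8,12,24,26]; fy=P(A,[0,1,2.3,3.5,6.4,6.9]); fz=P(A,[0,1.6,3,3.4,5,5.2])
dy,z,ti=map(float,sys.argv[1].split(',')); push,zo=map(float,sys.argv[2:4])
w=lambda y,z,t:want([B[0],B[1]+y,z,-.005,np.radians(t)])
R0,p0=w(dy,z,ti)
for t in map(float,sys.argv[4:]):
    y,zz=fy(t)-1.0-push,fz(t)+zo; R,p=w(y,zz,t)
    print([np.degrees(Ro.from_matrix(R0.T@R).as_rotvec()).round(1).tolist(),(R0.T@(p-p0)/1000).round(4).tolist(),-1],"cmd %.2f,%.2f,%.1f"%(y,zz,t))
E
python3 low.py 3.2,5.4,26.07 1.5 0.2 26 24.5 23 21.5 20
```

```text
[[-0.1, -0.0, -0.0], [-0.0001, -0.0011, 0.0006], -1] cmd 4.40,5.40,26.0
[[-1.5, -0.0, -0.3], [-0.0005, -0.0009, 0.0026], -1] cmd 4.02,5.25,24.5
[[-3.0, -0.0, -0.5], [-0.0008, -0.0006, 0.0047], -1] cmd 3.66,5.08,23.0
[[-4.5, -0.0, -0.8], [-0.0012, -0.0003, 0.0068], -1] cmd 3.30,4.89,21.5
[[-6.0, -0.0, -1.1], [-0.0016, 0.0, 0.0089], -1] cmd 2.95,4.69,20.0
```

>>> {"name": "move_arm", "arguments": {
  "plan": [
    [[-0.1,0,0],[-0.0001,-0.0011,0.0006],-1],
    [[-1.5,0,-0.3],[-0.0005,-0.0009,0.0026],-1],
    [[-3,0,-0.5],[-0.0008,-0.0006,0.0047],-1],
    [[-4.5,0,-0.8],[-0.0012,-0.0003,0.0068],-1],
    [[-6,0,-1.1],[-0.0016,0,0.0089],-1]
  ]
}}

```text
t: 18.05
eef_pos: [656.1, 9.0, 41.0]
tcp_rot: [-2.787, -0.164, -0.065]
ft_force: [1.2, 5.7, -0.9]
opening: 0.21
grip_force: 30.0
```

```bash
python3 st.py; python3 low.py 2.95,4.69,20 1.5 0.2 18.5 17 15.5 14
```

```text
org [0.0543 4.1073] 5.073401800432343 ang [-0.242  20.011  -0.0153] tip [ -0.0091 -10.5558] 10.269312923408147 F [ 1.2024  5.671  -0.8675] M [ 1.1199 -0.0404 -0.0039] t 18.05 0.20958223464446551
[[-1.5, -0.0, -0.3], [-0.0004, 0.0002, 0.0021], -1] cmd 2.60,4.47,18.5
[[-3.0, -0.0, -0.5], [-0.0008, 0.0004, 0.0043], -1] cmd 2.25,4.26,17.0
[[-4.4, -0.0, -0.8], [-0.0011, 0.0007, 0.0065], -1] cmd 1.90,4.05,15.5
[[-5.9, -0.0, -1.0], [-0.0015, 0.0011, 0.0086], -1] cmd 1.52,3.84,14.0
```

>>> {"name": "move_arm", "arguments": {
  "plan": [
    [[-1.5,0,-0.3],[-0.0004,0.0002,0.0021],-1],
    [[-3,0,-0.5],[-0.0008,0.0004,0.0043],-1],
    [[-4.4,0,-0.8],[-0.0011,0.0007,0.0065],-1],
    [[-5.9,0,-1],[-0.0015,0.0011,0.0086],-1],
    [[-5.9,0,-1],[-0.0015,0.0011,0.0086],-1]
  ]
}}

```text
t: 18.68
eef_pos: [656.2, 10.9, 32.5]
tcp_rot: [-2.893, -0.17, -0.047]
ft_force: [1.8, 6.3, 0.3]
opening: 0.209
grip_force: 30.0
```

```bash
python3 st.py; python3 low.py 1.52,3.84,14 1.6 0.3 12.8 11.6 10.4 9.2
```

```text
org [0.1728 2.6171] 4.280097831337155 ang [-0.2595 14.012  -0.033 ] tip [  0.1053 -11.4228] 10.98000911485637 F [1.7592 6.3332 0.3272] M [ 1.1174 -0.0355  0.0258] t 18.675 0.2091570618574065
[[-1.2, -0.0, -0.2], [-0.0003, 0.0002, 0.0016], -1] cmd 1.11,3.79,12.8
[[-2.4, -0.0, -0.4], [-0.0006, 0.0004, 0.0033], -1] cmd 0.79,3.66,11.6
[[-3.5, -0.0, -0.6], [-0.0009, 0.0007, 0.005], -1] cmd 0.44,3.55,10.4
[[-4.7, -0.0, -0.8], [-0.0012, 0.001, 0.0067], -1] cmd 0.07,3.45,9.2
```

>>> {"name": "move_arm", "arguments": {
  "plan": [
    [[-1.2,0,-0.2],[-0.0003,0.0002,0.0016],-1],
    [[-2.4,0,-0.4],[-0.0006,0.0004,0.0033],-1],
    [[-3.5,0,-0.6],[-0.0009,0.0007,0.005],-1],
    [[-4.7,0,-0.8],[-0.0012,0.001,0.0067],-1],
    [[-4.7,0,-0.8],[-0.0012,0.001,0.0067],-1]
  ]
}}

```text
t: 19.3
eef_pos: [656.3, 11.6, 25.7]
tcp_rot: [-2.977, -0.173, -0.034]
ft_force: [1.5, 8.6, 1.6]
opening: 0.208
grip_force: 30.0
```

```bash
python3 st.py; python3 low.py 0.07,3.45,9.2 1.6 0.3 8.2 7.2 6.2; python3 - <<'E'
from h import *
w=cam("scene");save(w,"s5");a=w["img"][150:330,270:470,::-1];cv2.imwrite('pics/s5c.png',cv2.resize(a,None,fx=3.3,fy=3.3,interpolation=cv2.INTER_CUBIC))
E
```

```text
org [0.1649 1.265 ] 3.806230337004507 ang [-0.3031  9.2625 -0.0326] tip [  0.0893 -12.1718] 11.645646133853207 F [1.4546 8.6496 1.5673] M [ 1.4652 -0.1155  0.1012] t 19.3 0.20836816202239286
[[-1.0, -0.0, -0.2], [-0.0003, 0.0002, 0.0014], -1] cmd -0.24,3.33,8.2
[[-2.0, -0.0, -0.3], [-0.0005, 0.0004, 0.003], -1] cmd -0.56,3.12,7.2
[[-3.0, -0.0, -0.5], [-0.0008, 0.0007, 0.0046], -1] cmd -0.90,2.79,6.2
```

View pics/s5c.png

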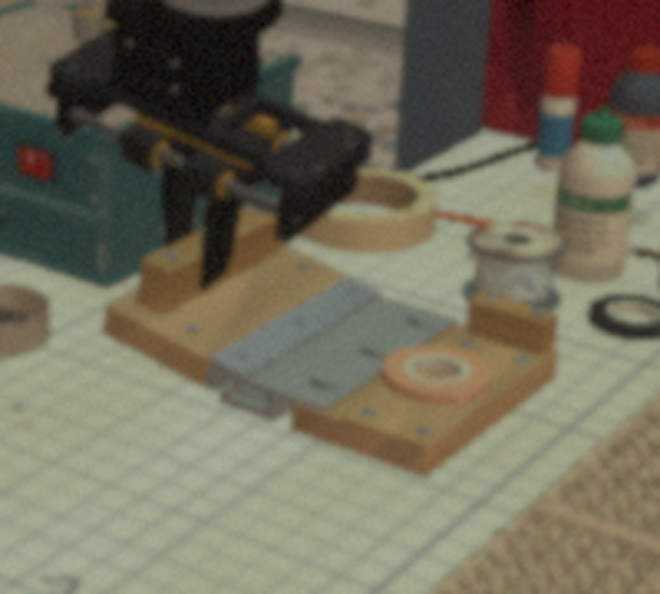

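>>> {"name": "move_arm", "arguments": {
  "plan": [
    [[-1,0,-0.2],[-0.0003,0.0002,0.0014],-1],
    [[-2,0,-0.3],[-0.0005,0.0004,0.003],-1],
    [[-3,0,-0.5],[-0.0008,0.0007,0.0046],-1],
    [[-3,0,-0.5],[-0.0008,0.0007,0.0046],-1]
  ]
}}

```text
t: 19.85
eef_pos: [656.4, 11.8, 21.0]
tcp_rot: [-3.031, -0.175, -0.025]
ft_force: [1.5, 8.9, 2.4]
opening: 0.209
grip_force: 30.0
```

```bash
python3 st.py; python3 low.py " -0.90,2.79,6.2" 1.6 0.2 5.4 4.6 3.8
```

```text
org [0.2331 0.368 ] 3.2876116834279756 ang [-0.3354  6.2265 -0.0434] tip [  0.1506 -12.6347] 11.827694122371119 F [1.4848 8.9088 2.4191] M [ 1.7478 -0.1936  0.1317] t 19.85 0.2089594615941723
[[-0.8, -0.0, -0.1], [-0.0003, 0.0002, 0.0015], -1] cmd -1.17,2.37,5.4
[[-1.6, -0.0, -0.3], [-0.0005, 0.0004, 0.0029], -1] cmd -1.42,2.03,4.6
[[-2.4, -0.0, -0.4], [-0.0008, 0.0006, 0.0043], -1] cmd -1.66,1.73,3.8
```

>>> {"name": "move_arm", "arguments": {
  "plan": [
    [[-0.8,0,-0.1],[-0.0003,0.0002,0.0015],-1],
    [[-1.6,0,-0.3],[-0.0005,0.0004,0.0029],-1],
    [[-2.4,0,-0.4],[-0.0008,0.0006,0.0043],-1],
    [[-2.4,0,-0.4],[-0.0008,0.0006,0.0043],-1]
  ]
}}

```text
t: 20.35
eef_pos: [656.4, 11.8, 16.7]
tcp_rot: [-3.074, -0.175, -0.018]
ft_force: [1.7, 12.0, 2.1]
opening: 0.211
grip_force: 30.0
```

```bash
python3 st.py; python3 low.py " -1.66,1.73,3.8" 1.6 0.2 3 2.2 1.4
```

```text
org [ 0.1875 -0.3002] 2.2915755742472435 ang [-0.3609  3.8008 -0.0525] tip [  0.0996 -12.9298] 11.374333058653097 F [ 1.653  11.9747  2.1456] M [ 1.9857 -0.1463  0.1886] t 20.35 0.21080691280958389
[[-0.8, -0.0, -0.1], [-0.0002, 0.0001, 0.0014], -1] cmd -1.88,1.42,3.0
[[-1.6, -0.0, -0.3], [-0.0005, 0.0002, 0.0028], -1] cmd -2.08,1.11,2.2
[[-2.4, -0.0, -0.4], [-0.0007, 0.0004, 0.0042], -1] cmd -2.28,0.78,1.4
```

>>> {"name": "move_arm", "arguments": {
  "plan": [
    [[-0.8,0,-0.1],[-0.0002,0,0.0014],-1],
    [[-1.6,0,-0.3],[-0.0005,0,0.0028],-1],
    [[-1.6,0,-0.3],[-0.0005,0,0.0028],-1]
  ]
}}

```text
t: 20.72
eef_pos: [656.3, 11.7, 13.6]
tcp_rot: [-3.103, -0.175, -0.013]
ft_force: [2.1, 9.4, 1.0]
opening: 0.209
grip_force: 30.0
```

```bash
python3 st.py; python3 low.py " -1.88,1.11,2.2" 1.3 0 1.5 0.8 0
```

```text
org [ 0.1226 -0.7915] 1.497061256303759 ang [-0.3539  2.1598 -0.0415] tip [  0.0394 -13.1558] 10.937781716055976 F [2.0925 9.426  1.0246] M [ 1.6463 -0.0491  0.1503] t 20.725 0.20864425844811915
[[-0.7, -0.0, -0.1], [-0.0003, -0.0, 0.0014], -1] cmd -1.96,0.62,1.5
[[-1.4, -0.0, -0.2], [-0.0005, 0.0001, 0.0027], -1] cmd -2.12,0.34,0.8
[[-2.2, -0.0, -0.4], [-0.0007, 0.0002, 0.0041], -1] cmd -2.30,0.00,0.0
```

>>> {"name": "move_arm", "arguments": {
  "plan": [
    [[-0.7,0,-0.1],[-0.0003,0,0.0014],-1],
    [[-1.4,0,-0.2],[-0.0005,0.0001,0.0027],-1],
    [[-2.2,0,-0.4],[-0.0007,0.0002,0.0041],-1],
    [[-2.2,0,-0.4],[-0.0007,0.0002,0.0041],-1]
  ]
}}

```text
t: 21.22
eef_pos: [656.2, 11.5, 9.5]
tcp_rot: [3.141, -0.175, -0.006]
ft_force: [0.9, 7.7, 2.0]
opening: 0.206
grip_force: 30.0
```

```bash
python3 st.py
```

```text
org [ 0.0238 -1.4028] 0.4731215706290275 ang [-0.3391 -0.0878 -0.0297] tip [ -0.0522 -13.3874] 10.391505047474606 F [0.9133 7.6596 1.9592] M [1.3144 0.1472 0.0613] t 21.225 0.20607675827621455
```

>>> {"name": "move_arm", "arguments": {
  "plan": [
    [[-0.3,0,0],[0,0,0.0008],-1],
    [[-0.3,0,0],[0,-0.001,0.0008],-1],
    [[-0.3,0,0],[0,-0.001,0.0008],-1]
  ]
}}

```text
t: 21.6
eef_pos: [656.3, 11.4, 9.2]
tcp_rot: [3.135, -0.176, -0.006]
ft_force: [-3.1, 1.1, 7.5]
opening: 0.213
grip_force: 30.0
```

```bash
python3 st.py
```

```text
org [ 0.0081 -1.51  ] 0.6958038042761157 ang [-0.4185 -0.4112 -0.0412] tip [ -0.0862 -13.4383] 10.681669521167475 F [-3.0927  1.0632  7.5165] M [ 0.2406  0.5299 -0.0181] t 21.6 0.21288281818797933
```

>>> {"name": "move_arm", "arguments": {
  "plan": [
    [[0,0,0],[0,0,0],0.5],
    [[0,0,0],[0,0,0],0.5],
    [[0,0,0],[0,0,0],0.5],
    [[0,0,0],[0,0,0],0.5],
    [[0,0,0],[0,0,0],0.5]
  ]
}}

```text
t: 22.22
eef_pos: [656.1, 11.6, 8.2]
tcp_rot: [3.135, -0.175, -0.006]
ft_force: [0.7, -0.5, -0.2]
opening: 0.674
grip_force: 0.0
```

>>> {"name": "move_arm", "arguments": {
  "plan": [
    [[0,0,0],[0,0,-0.02],0.5],
    [[0,0,0],[0,0,-0.05],0.5],
    [[0,0,0],[0,0,-0.1],0.5],
    [[0,0,0],[0,0,-0.16],0.5],
    [[0,0,0],[0,0,-0.2],0.5]
  ]
}}

```text
t: 22.85
eef_pos: [621.0, 13.3, 209.5]
tcp_rot: [3.134, -0.178, -0.006]
ft_force: [0.4, -0.6, -0.7]
opening: 0.746
grip_force: 0.0
```

>>> {"name": "move_arm", "arguments": {
  "plan": [
    [[0,0,0],[-0.05,0,0],0.5],
    [[0,0,0],[-0.1,0,0],0.5],
    [[0,0,0],[-0.15,0,0],0.5],
    [[0,0,0],[-0.15,0,0],0.5]
  ]
}}

```text
t: 23.35
eef_pos: [470.5, 14.4, 180.0]
tcp_rot: [3.135, -0.174, -0.006]
ft_force: [1.1, 0.6, -0.1]
opening: 0.752
grip_force: 0.0
```

```bash
python3 - <<'E'
from h import *
np.set_printoptions(precision=3,suppress=True)
print(readout.state()["ft_force"],readout.state()["opening"],readout.state()["eef_pos"])
t=cam("top");w=cam("wrist");s=cam("scene")
for c,n in((t,"t"),(s,"s"),(w,"w")):
    for k in("fence_board","base_board"):
        r=eyes.cut_out(c,k)
        if r:
            m=r[0]["mask"]
            if k=="fence_board": print(n,k,r[0]["score"],fit(c,m,lambda p:FENCE,[667.6,-68.6,0,-.005,0],[0,1,3]))
            else: print(n,k,r[0]["score"],r[0]["uv"])
    for k in("foil_roll_copper","nail_tin","lead_block"):
        r=eyes.cut_out(c,k); 
        if r: print(n,k,r[0]["uv"])
f=lambda i:cv2.resize(i,(400,400),interpolation=cv2.INTER_CUBIC)
cv2.imwrite('pics/fin.png',np.hstack([f(t["img"][110:250,290:430,::-1]),f(s["img"][180:330,280:430,::-1])]))
E
```

```text
[ 1.091  0.613 -0.072] 0.7518196434010777 [470.471  14.358 180.015]
t fence_board 0.77 (array([666.916, -64.974,   0.   ,   0.015,   0.   ]), np.float64(2.3032634258270264))
t base_board 0.83 [375.8, 177.6]
t foil_roll_copper [401.1, 175.9]
t nail_tin [265.1, 219.5]
s fence_board 0.8 (array([670.148, -66.107,   0.   ,  -0.002,   0.   ]), np.float64(1.798095703125))
s base_board 0.86 [390.2, 268.6]
s foil_roll_copper [404.2, 263.4]
s nail_tin [269.5, 247.2]
s lead_block [195.1, 282.5]
w fence_board 0.77 (array([669.457, -66.923,   0.   ,   0.019,   0.   ]), np.float64(4.542439937591553))
w base_board 0.68 [453.9, 75.3]
w foil_roll_copper [509.6, 29.9]
w nail_tin [223.6, 129.1]
w lead_block [248.0, 299.8]
```

View pics/fin.png

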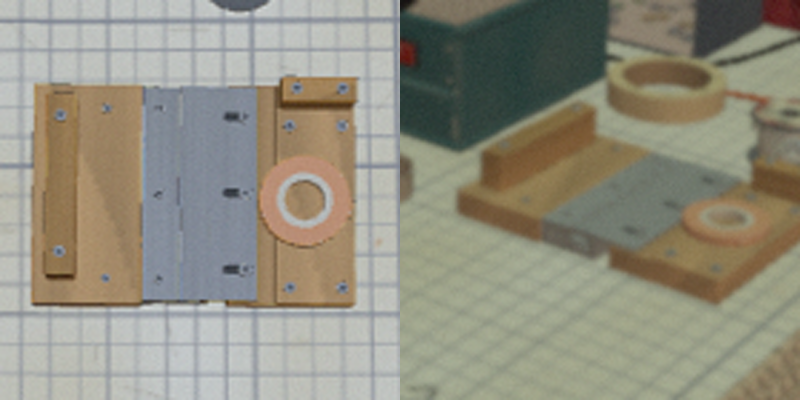

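The picture shows the two sections flush, seam closed around column 180 in the left half, ends in line and the foil roll in its place. I'm handing it in.

```bash
python3 -c "
from cell import env
print(env.job_done())"
```

```text
the job is handed in; nothing more can be done
None
```

The loose section is locked flat to the fixed board with the ends in line and the gripper clear. The foil roll, tin and block show no sign of having moved, and the job is handed in with no verdict returned.

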